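Seat the model's garden plate on its two pins

TASK

The green garden plate of the model tower lies crooked on its dark display stand, propped up by the two locating pins hidden underneath it. With the fingers, nudge the plate sideways until it fills the white outline and both of its holes drop over the pins, so that it lies flat on the stand. Do not lift the plate, do not touch the little tower on it, leave the bowls and loose pieces where they are, and finish with the hand clear.

Things in the scene. Friction and masses are not known exactly. Their poses are not given: they have to be found in the camera images.
- stand: dark flat stand, fixed to the table, 15 mm thick slab reaching from -125 to +105 mm along its x and +-150 mm along its y. Origin on the table surface below the middle of the white outline; x points to its far side, y to its left, z up. The outline, a 6 mm wide line, runs just outside the seated plate: inside edge 134 (x) by 174 mm (y).
- plate: green plate, loose, 130 (its x) by 170 (y) by 12 mm thick, 0.25 to 0.45 kg. Origin: centre of its underside; x to its far edge. Seated, origin and axes match the stand's, 15 mm higher. It starts too near the robot (16 to 30 mm), up to 35 mm to either side, turned up to 0.18 rad, near edge on the stand, far part up on the pin tips (tilt 0.06 to 0.08 rad, far edge about 8 mm up).
- tower: little round tan and white tower with a red-brown roof, 37 mm across and 52 mm tall, fixed on the plate's top 22 mm from the plate's centre towards the near edge. Not to be touched. Origin at the centre of its foot.
- hole_left (a point): centre, at the plate's underside, of the left through hole (12 mm diameter, ringed in white on top), at (15, 35) mm in the plate's x, y
- hole_right (a point): the same for the right hole, at (15, -35) mm
- pin_left (a point): foot, at the stand's top surface, of the left pin, at (15, 35) mm in the stand's x, y. The pin is brass, 7 mm tall and 8 mm in diameter, with a hemispherical top
- pin_right (a point): the same for the right pin, at (15, -35) mm
- ramekin_near: one of the two bowls standing beside the stand, white ceramic ramekin of bricks, 84 mm across the rim, 46 mm tall. Origin at the centre of its underside.
- glass_near: one of the two bowls standing beside the stand, small glass bowl of bricks, 80 mm across, 36 mm tall. Origin at the centre of its underside.
- ramekin_far: larger white ramekin, 100 mm across, 55 mm tall, on the table to the right (-y). Origin at the centre of its underside.
- glass_far: small glass bowl, 84 mm across, 38 mm tall, on the table to the left (+y). Origin at the centre of its underside.
- arch: loose white and tan arch piece, 14 x 58 x 40 mm, standing beyond the stand. Origin at the centre of its underside.
- block: loose grey block, 30 x 50 x 18 mm, lying beyond the stand. Origin at the centre of its underside.

How it is judged (in metres and radians):
At the end, for the whole second after the job is handed in: Both holes lie within 3.5 mm of their pins (left on left, right on right), the plate lies flat on the stand (underside centre no more than 1.5 mm above it, tilted less than 0.02 rad) and is at rest (horizontal distance between hole_left and pin_left below 0.0035 m and horizontal distance between hole_right and pin_right below 0.0035 m and z of plate in the frame of stand below 0.0165 m and angle between plate's own z axis and vertical below 0.02 rad and linear speed of plate below 0.01 m/s); the robot touches nothing.
It fails at once if the plate is lifted (its underside centre more than 11 mm above the stand) or tipped more than 0.17 rad (z of plate in the frame of stand above 0.026 m or angle between plate's own z axis and vertical above 0.17 rad).
It fails at once if the robot touches the little tower (more than 0.5 N) (contact force between any of the fingers, the arm and tower above 0.5 N).
It fails at once if a bowl or loose piece is moved more than 15 mm (distance of any of ramekin_near, glass_near, ramekin_far, glass_far, arch, block from where it was at the start of the episode above 0.015 m).
It also fails if it takes over 54 s, if anything falls off the work surface, if the arm or the gripper's body presses on something with over 40 N, if the wrist force passes 120 N, or if a joint passes its speed limit or range.

ROBOT

A 6-joint arm with a two-finger parallel gripper is mounted at the origin on the work surface. World frame = base frame: x ahead of the robot, y to its left, z up, the work surface at z = 0. Lengths are in mm, angles in rad, forces in N, time in s.
With the tool pointing down it reaches from about 350 to 775 mm from the base axis. Payload 7.3 kg.
Tool frame: the origin (TCP) lies midway between the tips of the shut fingers; the grasp point (between the pads) lies bot.tcp_to_grasp behind it (bot.tcp_to_grasp is the distance from the TCP to the grasp point, in mm); z points along the fingers, y is the direction in which the jaws open and shut (so a half turn about z gives the same grasp; the last joint's range is limited). The gripper opens to 92 mm and grips with 3 to 60 N. Pads are 19 mm wide; open, the fingers measure 130 mm over their backs; the gripper's body (75 mm by 190 mm) begins 47 mm behind the grasp point.
Start: joints at [-1.475, 0.342, 1.524, -0, 1.275, -0.146], TCP at [125.733, -509.741, 226.741] pointing down, gripper open.
Joint ranges: [-2.53, 2.53], [-0.77, 2.02], [0.04, 2.7], [-1, 4.14], [0.28, 2.66], [-3.11, 3.11]. Speed limits (rad/s): [2.57, 2.57, 3.14, 3.14, 3.14, 3.14].

INTERFACE

Orientations are given as [roll, pitch, yaw] about the fixed x, y, z axes, in that order (R = Rz(yaw) Ry(pitch) Rx(roll)).
In Python, from plant import bot gives the robot as it stands.
- The arm moves only by the shell command python3 -m inch 'ROWS'. ROWS is JSON, one flat list of numbers, 7 for each row, row after row: the shift along the world's x, y, z in cm, then the turn, a rotation vector about the world's x, y, z in degrees, then the gripper command: -1 is shut, 1 is fully open, values between are in proportion. In form: [tx, ty, tz, ax, ay, az, fingers, tx, ty, tz, ax, ay, az, fingers, ...]. A call has exactly 5 rows; each row is the pose to reach, as a shift and turn from the pose measured when the call began; what a row does not reach only later rows make up. A row lasts 1/10 s, in which the tool goes at most 50 mm and 8.59 degrees, less where a joint would pass 70% of its speed; a pose out of reach is approached as far as the arm can. A call with a gripper value outside its range is refused whole. The fingers move at their own pace and stop on an object; the grip force is fixed at half the most. Time passes only in rows, so rows that repeat a pose let the fingers close, or fill a call up. It gives the time, the measured TCP pose, the force and the opening at its end, in the units of the state.
- bot.get_obs(): the state, without advancing time (a new reading comes with each control period).
- bot.capture(name): name is "side" or "top" or "wrist"; returns the picture (420x560x3 uint8, red, green, blue); there is no depth.
- bot.calibration(name): a dict with "fx", "fy", "cx", "cy" (pixels), "cam_to_world" (4x4, takes a point from camera to world coordinates). Camera axes: x right, y down, z forward; pixel columns grow to the right and rows downward; lengths in mm; the calibration is good to about 2 mm. A picture is of the moment at which its call begins: read the wrist's pose just before it. calibration takes no time and is no camera call; for the wrist camera it gives the pose at the moment of the call.
- bot.close_job(): hands the job in, once; it reports no verdict.
The state is a dict: "time": time; "joint_positions": joint angles; "dq": joint speeds; "tau": joint torques, N m; "tool_pos": TCP position; "tcp_rot": TCP orientation; "contact_force": force on the tool from outside, world axes, zero at the start; "moment": the same for the moment, N m; "grip_width": finger opening in mm.
Only numpy, scipy, OpenCV 4.12 (cv2) and the standard library are available. Lean on these libraries where they do the work, as an engineer would, in place of code of your own. Each camera call takes 0.05 s, during which the arm holds its last target.

## Working session

There is one attempt and no reset: what is moved stays moved. The work goes in short steps, Python scripts to look and compute and a shell command to move; the robot and the scene stay as the last step left them, time stands still between calls to the robot, and variables do not carry over. Pictures are saved under pics/ and viewed, and the job is handed in when it is done.

```bash
ls; mkdir -p pics; python3 - <<'E'
from plant import bot
import cv2,numpy as np
print(bot.get_obs()); print(bot.tcp_to_grasp)
for n in("side","top"):
    im=bot.capture(n); cv2.imwrite(f"pics/{n}0.png",im[:,:,::-1]); c=bot.calibration(n); print(n,c)
E
```

```text
pics
{'time': 0.0, 'joint_positions': array([-1.47500937e+00,  3.42733214e-01,  1.52500910e+00, -9.52455755e-06,
        1.27537475e+00, -1.46032138e-01]), 'dq': array([-0.0013833 , -0.00042714, -0.00208088, -0.00118516,  0.00081866,
       -0.00050427]), 'tau': array([ 2.65236355e-03, -4.31233764e+01, -2.44222873e+01,  7.19693466e-02,
        5.60268725e-02, -1.19150254e-04]), 'tool_pos': array([ 125.68535795, -509.32483936,  226.04226941]), 'tcp_rot': array([-3.14008314e+00, -2.12811904e-04,  2.41821715e-01]), 'contact_force': array([0.84325772, 0.25758771, 0.47986696]), 'moment': array([0.01218959, 0.01266525, 0.019424  ]), 'grip_width': 91.93460427776016}
18.8
side {'fx': 417.6669870314961, 'fy': 417.6669870314961, 'cx': 286.0801627556231, 'cy': 212.1083677988127, 'cam_to_world': array([[-8.01093246e-01, -3.83267449e-01,  4.59734351e-01,
         1.53044849e+02],
       [-5.98141286e-01,  4.84612981e-01, -6.38261123e-01,
         6.87474072e+02],
       [ 2.18314782e-02, -7.86292771e-01, -6.17468270e-01,
         7.23711820e+02],
       [ 0.00000000e+00,  0.00000000e+00,  0.00000000e+00,
         1.00000000e+00]])}
top {'fx': 463.2422881788044, 'fy': 463.2422881788044, 'cx': 271.9482300712026, 'cy': 201.6570423062808, 'cam_to_world': array([[ 7.56399898e-03, -9.92868040e-01,  1.18978325e-01,
         5.16164631e+02],
       [-9.99878978e-01, -5.89201133e-03,  1.43983690e-02,
        -2.54905733e+01],
       [-1.35946588e-02, -1.19072835e-01, -9.92792448e-01,
         1.31375753e+03],
       [ 0.00000000e+00,  0.00000000e+00,  0.00000000e+00,
         1.00000000e+00]])}
```

View pics/side0.png

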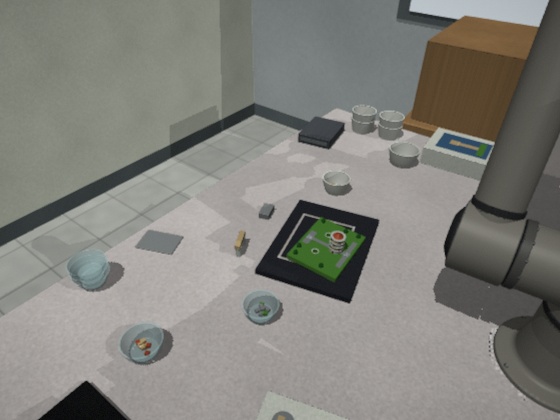

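View pics/top0.png

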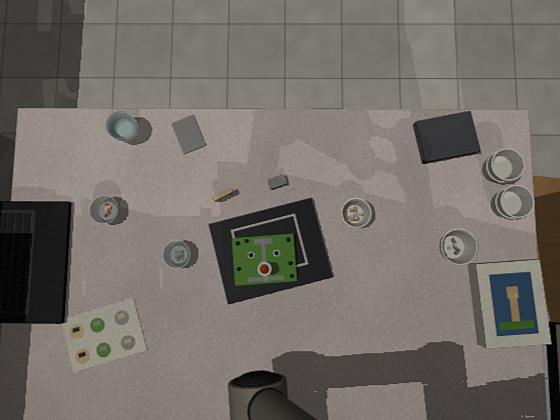

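The stand is at about (270,250) in the top view, turned about 14°. The plate is on it near its near edge, and bowls stand left and right. I'll do a coarse fit first.

```bash
cat > h.py <<'E'
import cv2,numpy as np
from plant import bot
def ray(c,px,z):
    px=np.atleast_2d(np.asarray(px,float)); M=c["cam_to_world"]
    d=np.c_[(px[:,0]-c["cx"])/c["fx"],(px[:,1]-c["cy"])/c["fy"],np.ones(len(px))]@M[:3,:3].T
    o=M[:3,3]; return (o+d*((z-o[2])/d[:,2])[:,None])
def proj(c,P):
    M=np.linalg.inv(c["cam_to_world"]); p=np.atleast_2d(P)@M[:3,:3].T+M[:3,3]
    return np.c_[c["fx"]*p[:,0]/p[:,2]+c["cx"],c["fy"]*p[:,1]/p[:,2]+c["cy"]]
E
python3 - <<'E'
from h import *
im=cv2.imread("pics/top0.png");c=bot.calibration("top")
g=cv2.cvtColor(im,cv2.COLOR_BGR2HSV)
sub=np.zeros(im.shape[:2],np.uint8); sub[185:315,195:345]=1
dark=((g[...,2]<70)&(sub>0)).astype(np.uint8)
dark=cv2.morphologyEx(dark,cv2.MORPH_OPEN,np.ones((3,3)))
cs,_=cv2.findContours(dark,0,2); k=max(cs,key=cv2.contourArea); r=cv2.minAreaRect(k); b=cv2.boxPoints(r)
print(b); W=ray(c,b,15); print(W.round(1)); print(np.linalg.norm(np.diff(W,axis=0),axis=1))
gr=(cv2.inRange(g,(40,100,60),(75,255,255))*sub)
cs,_=cv2.findContours(gr,0,2); k=max(cs,key=cv2.contourArea); b=cv2.boxPoints(cv2.minAreaRect(k)); print(b);print(ray(c,b,31).round(1))
for n,p,z in [("L",(179,254),0),("R",(356,212),0),("tower",(264,268),80)]: print(n,ray(c,p,z))
E
```

```text
[[207.16362 223.98816]
 [312.77783 196.78448]
 [333.42303 276.93646]
 [227.80884 304.14014]]
[[ 607.5  175.1   15. ]
 [ 686.4 -121.9   15. ]
 [ 463.2 -178.2   15. ]
 [ 386.8  112.8   15. ]]
[307.29302077 230.18115124 300.88055103]
[[230.9068  237.75699]
 [293.08206 233.09384]
 [296.64514 280.6016 ]
 [234.46988 285.26474]]
[[568.6 105.9  31. ]
 [582.7 -66.   31. ]
 [453.1 -76.   31. ]
 [439.1  93.8  31. ]]
L [[523.06892622 255.13297957   0.        ]]
R [[ 645.42201566 -245.54807462    0.        ]]
tower [[487.63746137  12.03775899  80.        ]]
```

```bash
python3 -m inch '[2.6,4.2,0,0,0,0,1, 5.2,8.4,0,0,0,0,1, 7.9,12.7,0,0,0,0,1, 10.5,17,0,0,0,0,1, 13.2,21.2,0,0,0,0,1]'; python3 -m inch '[2.6,4.2,0,0,0,0,1, 5.2,8.4,0,0,0,0,1, 7.9,12.7,0,0,0,0,1, 10.5,17,0,0,0,0,1, 13.2,21.2,0,0,0,0,1]'
python3 - <<'E'
from h import *
print(bot.get_obs()["tool_pos"],bot.get_obs()["tcp_rot"],bot.calibration("wrist"))
im=bot.capture("wrist"); cv2.imwrite("pics/w1.png",im[:,:,::-1])
E
```

```text
time: 0.6
tool_pos: [257.6, -296.2, 225.9]
tcp_rot: [-3.14, -0.0, 0.241]
contact_force: [1.5, -0.3, 1.5]
grip_width: 92.3
time: 1.1
tool_pos: [389.1, -83.5, 225.9]
tcp_rot: [-3.14, -0.0, 0.241]
contact_force: [1.6, -0.8, 0.9]
grip_width: 92.0
[389.14479801 -83.51815532 225.93754916] [-3.14002022e+00 -2.93296695e-04  2.40901636e-01] {'fx': 320.3502832170847, 'fy': 320.3502832170847, 'cx': 276.3875319061565, 'cy': 212.9350782070565, 'cam_to_world': array([[ 2.38750940e-01, -9.28293937e-01, -2.85076051e-01,
         4.67588642e+02],
       [-9.71079262e-01, -2.28759322e-01, -6.83684056e-02,
        -6.46002495e+01],
       [-1.74782771e-03,  2.93154462e-01, -9.56063495e-01,
         3.83404416e+02],
       [ 0.00000000e+00,  0.00000000e+00,  0.00000000e+00,
         1.00000000e+00]])}
```

View pics/w1.png

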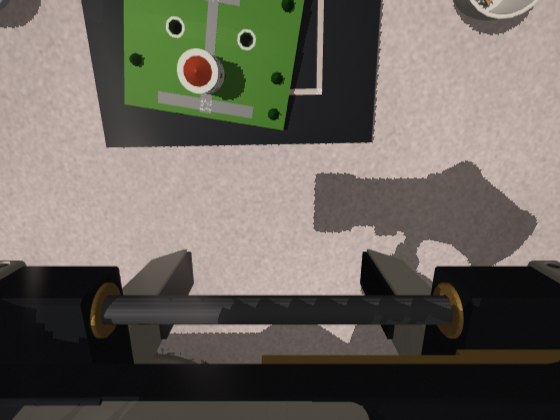

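The wrist view shows the plate's near edge from (125,105) to (285,130), the holes at (175,27) and (246,40), and the tower. I'll move forward and up to see all of it.

```bash
python3 -m inch '[1.5,2,2,0,0,0,1, 3,4,4,0,0,0,1, 4.5,6,6,0,0,0.5,1, 6,8,8,0,0,1,1, 7,9,9,0,0,1,1]'
python3 - <<'E'
from h import *
c=bot.calibration("wrist")
im=bot.capture("wrist")[:,:,::-1].copy(); cv2.imwrite("pics/w2.png",im)
np.savez("w2.npz",**c)
print(bot.get_obs()["tool_pos"],bot.get_obs()["tcp_rot"])
E
```

```text
time: 1.65
tool_pos: [463.2, 14.2, 317.4]
tcp_rot: [-3.137, -0.005, 0.266]
contact_force: [0.6, -0.5, 0.7]
grip_width: 92.0
[464.54515094  14.71387947 318.18149975] [-3.13743963 -0.00775555  0.26590824]
```

View pics/w2.png

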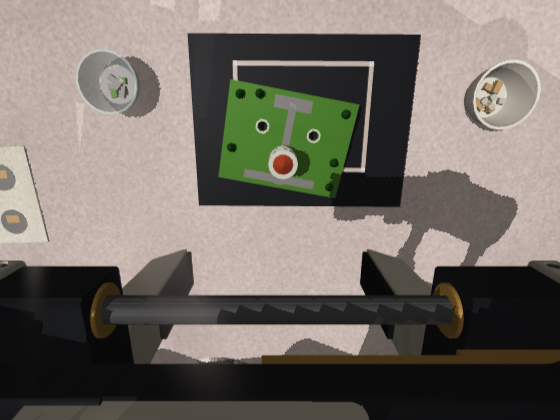

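All in view: stand corners near (189,34), (420,36), (402,206), (200,206), holes at (262,126) and (313,136). Next, fit the contours.

```bash
cat >> h.py <<'E'
def quad(mask):
    cs,_=cv2.findContours(mask,0,cv2.CHAIN_APPROX_NONE); k=cv2.convexHull(max(cs,key=cv2.contourArea))
    e=cv2.approxPolyN(k,4,None,-1,True).reshape(-1,2).astype(float)
    # refine: line fit on contour points near each side
    P=max(cs,key=cv2.contourArea)[:,0].astype(float); L=[]
    for i in range(4):
        a,b=e[i],e[(i+1)%4]; d=(b-a)/np.linalg.norm(b-a); n=np.array([-d[1],d[0]]); t=(P-a)@d; s=(P-a)@n
        m=(abs(s)<2.5)&(t>8)&(t<np.linalg.norm(b-a)-8)
        v=cv2.fitLine(P[m].astype(np.float32),cv2.DIST_HUBER,0,.01,.01).ravel(); L.append((np.array([-v[1],v[0]]),v[2:]))
    out=[np.linalg.solve(np.array([L[i-1][0],L[i][0]]),[L[i-1][0]@L[i-1][1],L[i][0]@L[i][1]]) for i in range(4)]
    return np.array(out)
def pnp(c,px,obj):
    K=np.array([[c["fx"],0,c["cx"]],[0,c["fy"],c["cy"]],[0,0,1.]])
    ok,r,t=cv2.solvePnP(np.asarray(obj,float),np.asarray(px,float),K,None,flags=cv2.SOLVEPNP_ITERATIVE)
    M=np.eye(4);M[:3,:3]=cv2.Rodrigues(r)[0];M[:3,3]=t.ravel()
    e=cv2.projectPoints(np.asarray(obj,float),r,t,K,None)[0][:,0]-px
    return c["cam_to_world"]@M, np.abs(e).max()
def order(W):  # far-left, far-right, near-right, near-left by stand-ish axes
    W=np.asarray(W); a=W[:,:2]-W[:,:2].mean(0); ux=np.array([.966,.258]);uy=np.array([-.258,.966])
    s=np.c_[a@ux,a@uy]; key=[(1,1),(1,-1),(-1,-1),(-1,1)]
    return [int(np.argmax(s@np.array(k))) for k in key]
def measure(im,c,z_pl=27.0):
    g=cv2.cvtColor(im,cv2.COLOR_BGR2HSV); res={}
    gr=cv2.inRange(g,(40,120,60),(75,255,255)); gr[240:]=0
    gr=cv2.morphologyEx(gr,cv2.MORPH_CLOSE,np.ones((3,3)))
    q=quad(gr); W=ray(c,q,30); o=order(W); q=q[o]; res["plate_px"]=q; res["plate_ray_top27"]=ray(c,q,27)[:,:2]
    h=[]
    hs=cv2.inRange(g,(0,0,190),(180,60,255))
    # holes: dark discs inside plate
    pm=cv2.fillConvexPoly(np.zeros(im.shape[:2],np.uint8),q.astype(int),255)
    res["pm"]=pm; res["white"]=cv2.bitwise_and(hs,pm)
    return res
E
python3 - <<'E'
from h import *
im=cv2.imread("pics/w2.png"); c=dict(np.load("w2.npz"))
g=cv2.cvtColor(im,cv2.COLOR_BGR2HSV)
dk=(g[...,2]<60).astype(np.uint8)*255; dk[225:]=0
gr=cv2.inRange(g,(40,120,60),(75,255,255)); 
m=cv2.morphologyEx(dk|gr,cv2.MORPH_OPEN,np.ones((3,3)));m=cv2.morphologyEx(m,cv2.MORPH_CLOSE,np.ones((15,15)))
cv2.imwrite("pics/m2.png",m)
q=quad(m); q=q[order(ray(c,q,15))]; print(q.round(1)); W=ray(c,q,15)[:,:2]; print(W.round(1)); print([np.linalg.norm(W[i]-W[i-1]).round(1) for i in range(4)])
r=measure(im,c); q=r["plate_px"]; print(q.round(1)); W=r["plate_ray_top27"]; print(W.round(1)); print([np.linalg.norm(W[i]-W[i-1]).round(1) for i in range(4)])
obj=[[65,85,12],[65,-85,12],[-65,-85,12],[-65,85,12]]
T,e=pnp(c,q,obj); print(T.round(3),e)
E
```

```text
[[188.   33.7]
 [419.3  35.2]
 [399.  206.4]
 [199.3 203.6]]
[[ 608.4  172.7]
 [ 684.6 -114.4]
 [ 464.4 -173.4]
 [ 390.   114.4]]
[np.float64(226.1), np.float64(297.0), np.float64(228.0), np.float64(297.3)]
[[230.4  79.3]
 [359.1 104.3]
 [334.3 197.4]
 [218.5 176.3]]
[[569.  106.1]
 [583.7 -65.3]
 [454.4 -73.4]
 [440.4  94. ]]
[np.float64(129.1), np.float64(172.0), np.float64(129.6), np.float64(168.0)]
[[ 9.94000e-01 -8.30000e-02 -7.60000e-02  5.12126e+02]
 [ 8.30000e-02  9.97000e-01 -7.00000e-03  1.53670e+01]
 [ 7.60000e-02  0.00000e+00  9.97000e-01  1.54740e+01]
 [ 0.00000e+00  0.00000e+00  0.00000e+00  1.00000e+00]] 0.27444625233528086
```

View pics/m2.png

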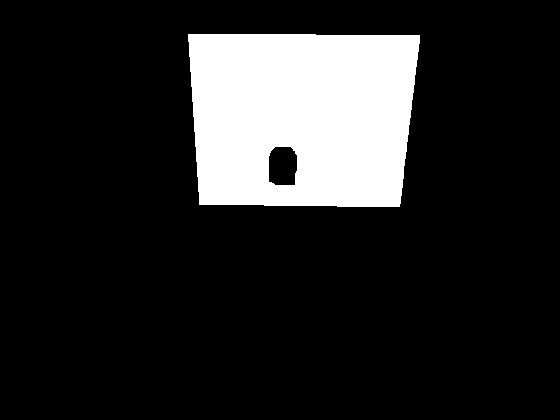

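Stand origin is about (546.5, 2.4) with yaw 0.259. In the stand frame the plate centre is at about (-30, +21) mm, yaw -0.176, tilt 0.076. 

Plan:
1. Push the near edge with both open fingers square to the stand. This corrects yaw and x. The tool leans 12° back, away from the tower.
2. Push the left edge the same way to correct y.

First I go down behind the near edge.

```bash
python3 -m inch '[-2,-1,-4,0.8,-3,0,1, -3.5,-2,-8,1.6,-6,0,1, -4.4,-2.4,-12,2.4,-9,-0.4,1, -4.4,-2.4,-16,3.1,-11.6,-0.4,1, -4.4,-2.4,-20,3.1,-11.6,-0.4,1]'
python3 - <<'E'
from h import *
o=bot.get_obs();print(o["tool_pos"],o["tcp_rot"],o["contact_force"])
E
```

```text
time: 2.2
tool_pos: [418.4, -9.8, 116.8]
tcp_rot: [-3.138, -0.218, 0.257]
contact_force: [0.5, -0.1, 0.7]
grip_width: 91.8
[418.39471615  -9.75153373 116.75636164] [-3.13828588 -0.21781447  0.25734011] [ 0.49332057 -0.11905629  0.71913753]
```

```bash
python3 -m inch '[0,0,-3,0,0,0,1, 0,0,-6,0,0,0,1, 0,0,-8.5,0,0,0,1, 0,0,-9.6,0,0,0,1, 0,0,-9.7,0,0,0,1]'
python3 - <<'E'
from h import *
c=bot.calibration("wrist");o=bot.get_obs();print(o["tool_pos"],o["tcp_rot"],o["contact_force"])
im=bot.capture("wrist")[:,:,::-1].copy(); cv2.imwrite("pics/w3.png",im)
E
```

```text
time: 2.7
tool_pos: [416.7, -9.7, 18.1]
tcp_rot: [-3.136, -0.214, 0.256]
contact_force: [-0.5, -0.2, 0.3]
grip_width: 91.7
[416.68937232  -9.66261536  18.12841109] [-3.13615147 -0.21400794  0.25638566] [-0.5349234  -0.16566289  0.33822203]
```

View pics/w3.png

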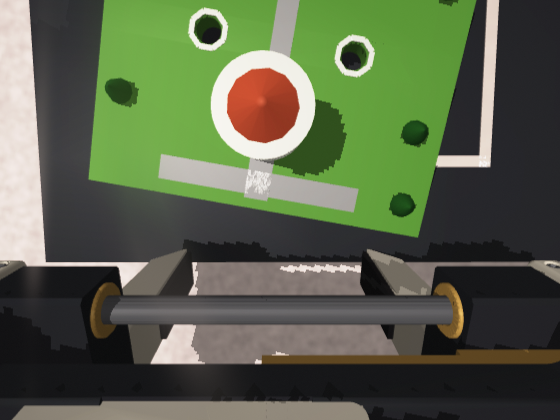

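```bash
python3 -m inch '[0.5,0.13,0.15,0,0,0,1, 1.0,0.26,0.15,0,0,0,1, 1.5,0.39,0.15,0,0,0,1, 2.0,0.52,0.15,0,0,0,1, 2.5,0.65,0.15,0,0,0,1]'; python3 -m inch '[0.4,0.1,0,0,0,0,1, 0.8,0.2,0,0,0,0,1, 1.2,0.31,0,0,0,0,1, 1.4,0.36,0,0,0,0,1, 1.4,0.36,0,0,0,0,1]'
python3 - <<'E'
from h import *
c=bot.calibration("wrist");o=bot.get_obs();print(o["tool_pos"],o["tcp_rot"],o["contact_force"])
im=bot.capture("wrist")[:,:,::-1].copy(); cv2.imwrite("pics/w4.png",im)
E
```

```text
time: 3.25
tool_pos: [442.9, -3.1, 20.7]
tcp_rot: [-3.137, -0.216, 0.257]
contact_force: [-1.9, -1.3, 0.8]
grip_width: 91.5
time: 3.75
tool_pos: [457.2, 0.5, 20.7]
tcp_rot: [-3.137, -0.216, 0.257]
contact_force: [-0.5, 0.9, 0.6]
grip_width: 91.9
[457.20712608   0.53549992  20.68771789] [-3.13733253 -0.21609428  0.25715973] [-0.46857507  0.86533373  0.59886134]
```

View pics/w4.png

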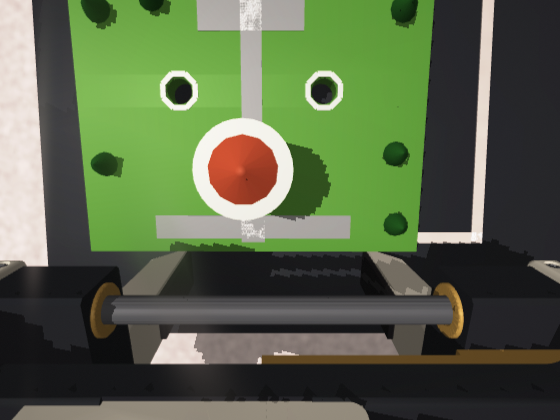

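The plate now lies square against both fingers, with its near edge level at row 250. About 12 mm is left in x. I'll push 11 mm, back off and measure.

```bash
python3 -m inch '[0.4,0.1,0,0,0,0,1, 0.7,0.18,0,0,0,0,1, 0.95,0.25,0,0,0,0,1, 1.07,0.28,0,0,0,0,1, 1.07,0.28,0,0,0,0,1]'; python3 -m inch '[-0.5,-0.13,0,0,0,0,1, -1.5,-0.4,1,0,0,0,1, -2.5,-0.65,4,0,0,0,1, -3.2,-0.8,8,0,0,0,1, -3.2,-0.8,12,0,0,0,1]';python3 -m inch '[0,0,3,0,0,0,1, 0,0,7,0,0,0,1, 0,0,11,0,0,0,1, 1,0.3,15,0,0,0,1, 1,0.3,15,0,0,0,1]'
cat >> h.py <<'E'
def look(name):
    c=bot.calibration("wrist"); o=bot.get_obs(); im=bot.capture("wrist")[:,:,::-1].copy(); cv2.imwrite(f"pics/{name}.png",im); np.savez(name+".npz",**c)
    print(o["tool_pos"].round(1),o["tcp_rot"].round(3)); return im,c
def rel(im,c,cut=225):
    g=cv2.cvtColor(im,cv2.COLOR_BGR2HSV)
    dk=(g[...,2]<60).astype(np.uint8)*255; dk[cut:]=0
    gr=cv2.inRange(g,(40,120,60),(75,255,255)); gr[cut:]=0
    m=cv2.morphologyEx(dk|gr,cv2.MORPH_OPEN,np.ones((3,3)));m=cv2.morphologyEx(m,cv2.MORPH_CLOSE,np.ones((15,15)))
    q=quad(m); q=q[order(ray(c,q,15))]; print("standpx",q.round(1).tolist())
    S,e=pnp(c,q,[[105,150,15],[105,-150,15],[-125,-150,15],[-125,150,15]])
    p=quad(cv2.morphologyEx(gr,cv2.MORPH_CLOSE,np.ones((3,3)))); p=p[order(ray(c,p,27))]; print("platepx",p.round(1).tolist())
    P,e2=pnp(c,p,[[65,85,12],[65,-85,12],[-65,-85,12],[-65,85,12]])
    yw=lambda M:np.arctan2(M[1,0],M[0,0])
    print("stand",S[:3,3].round(1),yw(S).round(4),"err",round(e,2)); D=np.linalg.inv(S)@P
    print("plate pnp rel",D[:3,3].round(1),"yaw",yw(D).round(4),"tilt",np.arccos(D[2,2]).round(3),"err",round(e2,2))
    W=ray(c,p,27); w=(W-S[:3,3])@S[:3,:3]; print("plate corners rel (z27)",w[:,:2].round(1).tolist(), "mean",w[:,:2].mean(0).round(1))
    return S,P
E
python3 - <<'E'
from h import *
im,c=look("w5"); rel(im,c)
E
```

```text
time: 4.3
tool_pos: [468.1, 3.3, 20.7]
tcp_rot: [-3.138, -0.216, 0.257]
contact_force: [-0.9, 0.3, 0.5]
grip_width: 91.6
time: 4.8
tool_pos: [434.5, -4.7, 141.6]
tcp_rot: [-3.137, -0.215, 0.256]
contact_force: [0.9, 0.7, 0.2]
grip_width: 92.0
time: 5.3
tool_pos: [447.5, -2.2, 297.2]
tcp_rot: [3.141, -0.226, 0.258]
contact_force: [1.2, -0.5, 0.2]
grip_width: 91.7
[447.5  -2.2 297.2] [ 3.141 -0.226  0.258]
standpx [[182.89999389648438, 76.30000305175781], [399.1000061035156, 74.80000305175781], [395.5, 224.0], [187.3000030517578, 224.0]]
platepx [[202.89999389648438, 100.0], [331.3999938964844, 100.0], [328.5, 197.0], [206.5, 197.0]]
stand [560.2   5.7 -20. ] 0.2567 err 6.26
plate pnp rel [-16.   32.4  34.6] yaw -0.004 tilt 0.213 err 0.23
plate corners rel (z27) [[47.3, 118.8], [47.5, -54.3], [-82.2, -51.9], [-82.4, 116.1]] mean [-17.4  32.2]
```

View pics/w5.png

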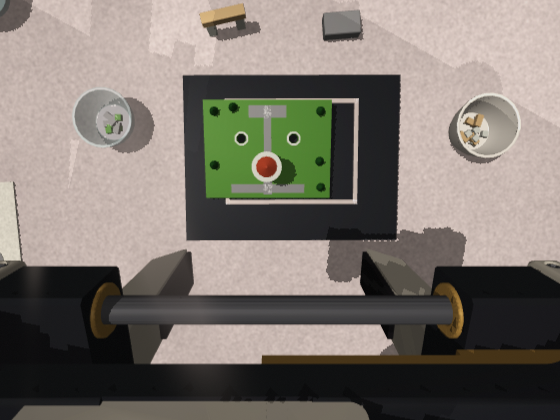

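The plate is square and offset to the left. Its near edge is at row 197 and the outline at about row 201. My crop row cut off the stand's near edge, so I'll re-measure.

```bash
python3 - <<'E'
from h import *
im=cv2.imread("pics/w5.png"); c=dict(np.load("w5.npz")); rel(im,c,247)
E
```

```text
standpx [[183.10000610351562, 76.30000305175781], [399.1000061035156, 74.80000305175781], [394.8999938964844, 239.0], [187.5, 239.0]]
platepx [[202.89999389648438, 100.0], [331.3999938964844, 100.0], [328.5, 197.0], [206.5, 197.0]]
stand [546.7   2.5  -5.6] 0.2608 err 0.26
plate pnp rel [ 2.  32.5 21.4] yaw -0.0043 tilt 0.094 err 0.23
plate corners rel (z27) [[67.4, 118.9], [66.9, -54.2], [-63.6, -51.5], [-63.2, 116.5]] mean [ 1.9 32.4]
```

```bash
cat >> h.py <<'E'
def onstand(c,S,px,z): 
    cc=dict(c); cc["cam_to_world"]=np.linalg.inv(S)@c["cam_to_world"]; return ray(cc,px,z)[:,:2].round(1).tolist()
E
python3 - <<'E'
from h import *
im=cv2.imread("pics/w5.png"); c=dict(np.load("w5.npz")); S,P=rel(im,c,247)
q=[[202.9,100],[331.4,100],[328.5,197],[206.5,197]]
print("near",onstand(c,S,q[2:],27),"far z35",onstand(c,S,q[:2],36), "far z27",onstand(c,S,q[:2],27))
# outline inner edges right/near from white mask
g=cv2.cvtColor(im,cv2.COLOR_BGR2HSV); w=cv2.inRange(g,(0,0,130),(180,70,255))
x=w[150,340:375]; print("right line cols",np.where(x)[0]+340); 
for col in(250,300,345): print(col,np.where(w[185:215,col])[0]+185)
for r in(150,): print(onstand(c,S,[[353,150],[358.5,150],[345,198.5],[345,204]],15))
for nm,cx,cy in[("L",241,138),("R",293,138)]:
    r=im[cy-7:cy+8,cx-7:cx+8].max(2); print(nm); ys,xs=np.where(w[cy-8:cy+9,cx-8:cx+9]); print(xs.min()+cx-8,xs.max()+cx-8,ys.min()+cy-8,ys.max()+cy-8); p=[[(xs.min()+xs.max())/2+cx-8,(ys.min()+ys.max())/2+cy-8]]; print(onstand(c,S,p,27),onstand(c,S,p,33))
E
```

```text
standpx [[183.10000610351562, 76.30000305175781], [399.1000061035156, 74.80000305175781], [394.8999938964844, 239.0], [187.5, 239.0]]
platepx [[202.89999389648438, 100.0], [331.3999938964844, 100.0], [328.5, 197.0], [206.5, 197.0]]
stand [546.7   2.5  -5.6] 0.2608 err 0.26
plate pnp rel [ 2.  32.5 21.4] yaw -0.0043 tilt 0.094 err 0.23
plate corners rel (z27) [[67.4, 118.9], [66.9, -54.2], [-63.6, -51.5], [-63.2, 116.5]] mean [ 1.9 32.4]
near [[-63.8, -52.3], [-63.4, 118.2]] far z35 [[66.8, 118.3], [65.7, -53.5]] far z27 [[69.2, 120.5], [68.1, -54.9]]
right line cols [354 355 356 357]
250 [185 186 187 188 189 190 191 192 200 201 202 203]
300 [185 186 187 188 189 190 191 192 200 201 202 203]
345 [200 201 202 203]
[[2.1, -88.0], [2.1, -95.7], [-66.4, -77.6], [-74.2, -77.8]]
L
235 247 131 145
[[17.8, 68.9]] [[16.8, 68.1]]
R
287 299 131 145
[[17.4, -2.8]] [[16.5, -2.5]]
```

Plate is now at x ≈ +1, y ≈ +33, yaw ≈ 0. Next comes the left-edge push, with the tool vertical and turned -90° so the jaws lie along the stand's x. I'll compute the turn.

```bash
python3 - <<'E'
from h import *
from scipy.spatial.transform import Rotation as R
o=bot.get_obs(); print(o["joint_positions"].round(3))
a=R.from_euler("xyz",o["tcp_rot"])
for s in(-1,1):
    b=R.from_euler("xyz",[np.pi,0,0.2608+s*np.pi/2]); print(s,np.degrees((b*a.inv()).as_rotvec()).round(2))
print((np.array([510.6,137.8,100])-o["tool_pos"])/10)
E
```

```text
[-0.256  0.019  1.761  0.119  1.172  1.021]
-1 [  6.94  12.17 -89.43]
1 [-12.19   6.94  89.78]
[  6.48423405  13.97228436 -19.40109229]
```

```bash
python3 -m inch '[1,2.5,0,-1.1,0.6,8.1,0.52, 2,5,0,-2.2,1.2,16.2,0.52, 3,8,0,-3.3,1.9,24.2,0.52, 4.5,11,-2,-4.4,2.5,32.3,0.52, 6,14,-4,-5.5,3.1,40.4,0.52]'
python3 - <<'E'
from h import *
from scipy.spatial.transform import Rotation as R
o=bot.get_obs(); print(o["joint_positions"].round(3))
a=R.from_euler("xyz",o["tcp_rot"])
b=R.from_euler("xyz",[np.pi,0,0.2608+np.pi/2]); print(np.degrees((b*a.inv()).as_rotvec()).round(2))
print((np.array([510.6,137.8,100])-o["tool_pos"])/10)
E
```

```text
time: 5.85
tool_pos: [505.4, 139.1, 252.2]
tcp_rot: [3.097, -0.121, 0.977]
contact_force: [0.5, -0.1, -0.9]
grip_width: 69.9
[0.081 0.252 1.587 0.072 1.193 0.655]
[-6.64  3.77 49.05]
[  0.51558307  -0.12655863 -15.22210307]
```

```bash
python3 -m inch '[0.1,0,-2,-1.1,0.6,8.1,0.52, 0.2,0,-4,-2.2,1.3,16.2,0.52, 0.3,0,-6,-3.3,1.9,24.5,0.52, 0.5,0,-8,-4.4,2.5,32.6,0.52, 0.5,0,-10,-5.5,3.1,40.7,0.52]'
python3 - <<'E'
from h import *
from scipy.spatial.transform import Rotation as R
o=bot.get_obs(); print(o["joint_positions"].round(3))
a=R.from_euler("xyz",o["tcp_rot"])
b=R.from_euler("xyz",[np.pi,0,0.2608+np.pi/2]); print(np.degrees((b*a.inv()).as_rotvec()).round(2))
print((np.array([510.6,137.8,20])-o["tool_pos"])/10)
E
```

```text
time: 6.35
tool_pos: [509.3, 138.8, 149.6]
tcp_rot: [3.13, -0.017, 1.692]
contact_force: [-0.7, 0.8, 0.6]
grip_width: 69.6
[ 0.11   0.415  1.642  0.02   1.073 -0.02 ]
[-1.1   0.46  8.01]
[  0.13311086  -0.09527382 -12.96396766]
```

```bash
python3 -m inch '[0.1,-0.1,-2,-0.6,0.2,4,0.52, 0.1,-0.1,-5,-1.1,0.5,8,0.52, 0.1,-0.1,-9,-1.1,0.5,8,0.52, 0.1,-0.1,-12,-1.1,0.5,8,0.52, 0.1,-0.1,-12.9,-1.1,0.5,8,0.52]'
python3 - <<'E'
from h import *
o=bot.get_obs(); print(o["tool_pos"],o["tcp_rot"]); 
s,c=np.sin(.2608),np.cos(.2608); d=o["tool_pos"][:2]-[546.7,2.5]; print("stand xy",d@[c,s],d@[-s,c])
im=bot.capture("side")[:,:,::-1]; cv2.imwrite("pics/s6.png",cv2.resize(im[180:320,220:420],None,fx=4,fy=4,interpolation=2))
E
```

```text
time: 6.85
tool_pos: [506.5, 137.1, 16.5]
tcp_rot: [-3.133, -0.001, 1.832]
contact_force: [-0.4, -0.4, 0.6]
grip_width: 70.0
[506.52688754 137.14896938  16.47449418] [-3.13252677e+00 -1.40633924e-03  1.83154731e+00]
stand xy -4.094899660199071 140.45446136397516
```

View pics/s6.png

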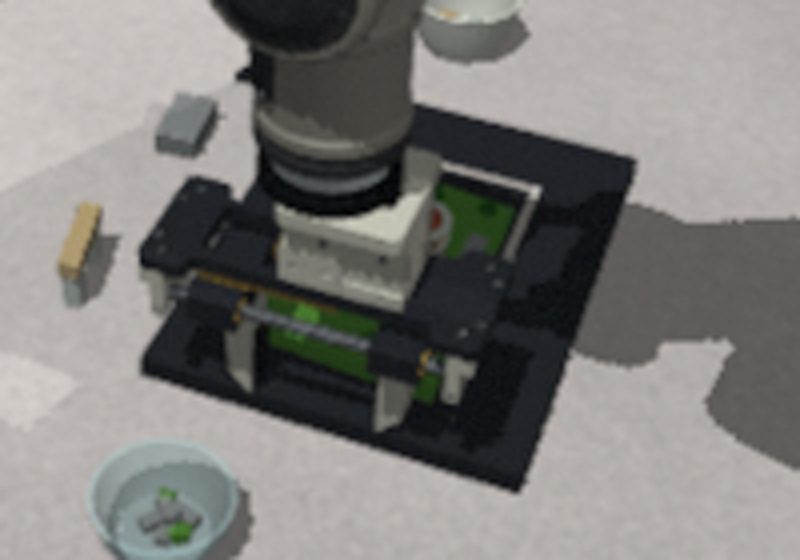

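Fingers stand left of the plate at 16.5 mm height, clear of everything. I raise them 3 mm and push along stand -y, 39 mm to begin with.

```bash
python3 -m inch '[0.1,-0.4,0.3,0,0,0,0.52, 0.26,-0.97,0.3,0,0,0,0.52, 0.41,-1.55,0.3,0,0,0,0.52, 0.57,-2.13,0.3,0,0,0,0.52, 0.67,-2.5,0.3,0,0,0,0.52]';  python3 -m inch '[0.1,-0.4,0,0,0,0,0.52, 0.21,-0.8,0,0,0,0,0.52, 0.3,-1.1,0,0,0,0,0.52, 0.35,-1.3,0,0,0,0,0.52, 0.35,-1.3,0,0,0,0,0.52]'
cat >> h.py <<'E'
def st():
    o=bot.get_obs(); s,c=np.sin(.2608),np.cos(.2608); d=o["tool_pos"][:2]-[546.7,2.5]; print("stand xy",(d@[c,s]).round(2),(d@[-s,c]).round(2),o["tool_pos"].round(1),o["tcp_rot"].round(3),o["contact_force"].round(1))
def crops(n):
    st()
    a=bot.capture("top")[:,:,::-1]; b=bot.capture("wrist")[:,:,::-1]
    cv2.imwrite(f"pics/{n}.png",cv2.resize(a[185:315,195:345],None,fx=4.5,fy=4.5,interpolation=2)); cv2.imwrite(f"pics/{n}w.png",b)
E
python3 -c "
from h import *
crops('t7')"
```

```text
time: 7.4
tool_pos: [514.5, 111.7, 20.8]
tcp_rot: [-3.135, -0.001, 1.831]
contact_force: [-0.6, 2.2, 2.1]
grip_width: 69.9
time: 7.9
tool_pos: [518.2, 98.3, 20.7]
tcp_rot: [-3.135, -0.001, 1.831]
contact_force: [0.2, -0.7, 0.3]
grip_width: 69.9
stand xy -2.83 99.9 [518.2  98.3  20.7] [-3.135e+00 -1.000e-03  1.831e+00] [ 0.2 -0.7  0.3]
```

View pics/t7.png

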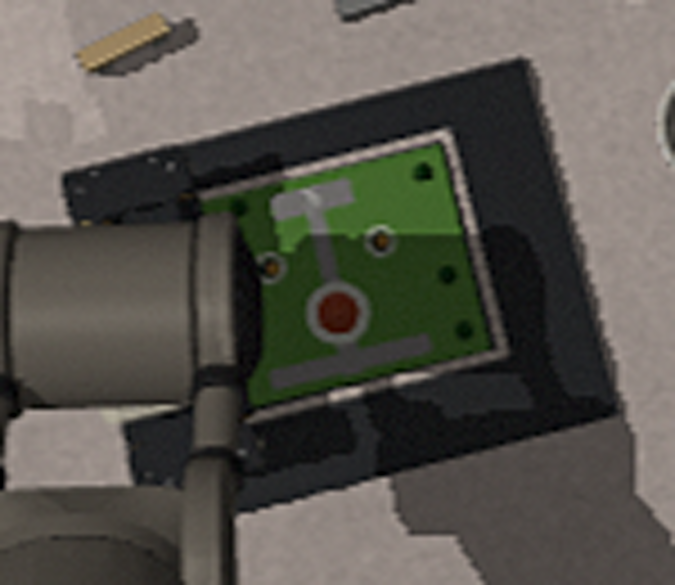

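View pics/t7w.png

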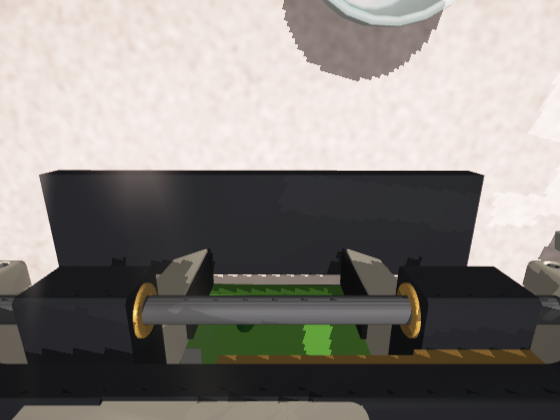

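Both brass pin tips show in the holes at (270,268) and (380,240), and the plate fills the outline on all visible sides. I'll back off, rise and check that it lies flat.

```bash
python3 -m inch '[-0.3,1.2,0,0,0,0,0.52, -0.5,2,1,0,0,0,0.52, -0.6,2.4,5,0,0,0,0.52, -0.6,2.4,9.5,0,0,0,0.52, -0.6,2.4,14,0,0,0,0.52]'; python3 -m inch '[-2,-1,4,0,0,-8,0.8, -4,-3,8,0,0,-16,0.8, -5,-6,12,0,0,-24,1, -6,-9,15,0,0,-32,1, -7,-12,17,0,0,-40,1]'; python3 -m inch '[0,0,0,0,0,-8,1, 0,0,0,0,0,-16,1, 0,0,0,0,0,-24,1, 0,0,0,0,0,-32,1, 0,0,0,0,0,-40,1]'; python3 -m inch '[0,0,0,0,0,-8,1, 0,0,0,0,0,-10,1, 0,0,0,0,0,-10,1, 0,0,0,0,0,-10,1, 0,0,0,0,0,-10,1]'
python3 - <<'E'
from h import *
im,c=look("w8")
a=bot.capture("side")[:,:,::-1]; cv2.imwrite("pics/s8.png",cv2.resize(a[195:300,250:390],None,fx=5,fy=5,interpolation=2))
E
```

```text
time: 8.5
tool_pos: [511.3, 123.7, 162.9]
tcp_rot: [-3.135, -0.001, 1.832]
contact_force: [0.6, 0.2, 0.5]
grip_width: 69.8
time: 9.0
tool_pos: [440.7, 3.7, 336.3]
tcp_rot: [-3.139, -0.002, 1.13]
contact_force: [0.9, -0.6, -0.6]
grip_width: 91.6
time: 9.5
tool_pos: [440.3, 4.6, 337.0]
tcp_rot: [-3.139, -0.003, 0.427]
contact_force: [0.5, -0.1, -0.1]
grip_width: 92.0
time: 10.0
tool_pos: [440.1, 4.9, 337.2]
tcp_rot: [-3.139, -0.003, 0.254]
contact_force: [0.3, -0.0, 0.3]
grip_width: 91.8
[440.1   4.9 337.2] [-3.139e+00 -3.000e-03  2.540e-01]
```

View pics/w8.png

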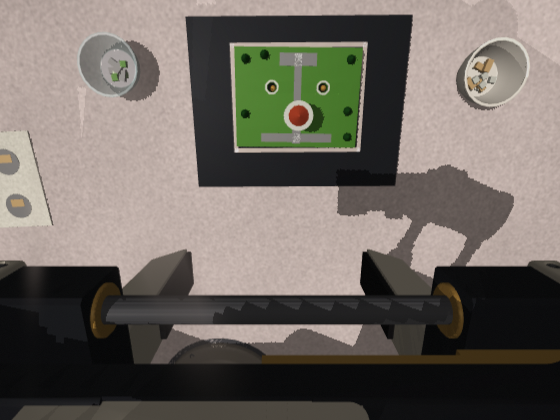

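View pics/s8.png

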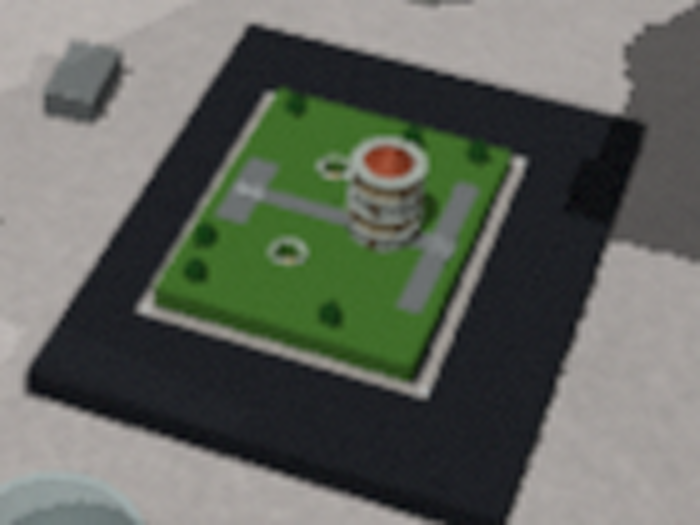

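Outline shows all round the plate and brass is visible in both holes, at (272,87) and (322,87). Now the numbers.

```bash
python3 - <<'E'
from h import *
im=cv2.imread("pics/w8.png"); c=dict(np.load("w8.npz"));
g=cv2.cvtColor(im,cv2.COLOR_BGR2HSV); print(g[60,220],g[100,248],g[87,264:282].tolist())
S,P=rel(im,c,195)
p=quad(cv2.morphologyEx(cv2.inRange(g,(40,120,60),(75,255,255)),cv2.MORPH_CLOSE,np.ones((3,3)))); p=p[order(ray(c,p,27))]
print("corners at z27",onstand(c,S,p,27))
w=cv2.inRange(g,(0,0,130),(180,70,255))
for cx,cy in((272,87),(322,87)):
    ys,xs=np.where(w[cy-8:cy+9,cx-8:cx+9]); q=[[(xs.min()+xs.max())/2+cx-8,(ys.min()+ys.max())/2+cy-8]]; print(q,onstand(c,S,q,27))
print(bot.get_obs()["contact_force"])
E
```

```text
[120   6  46] [ 48 151 130] [[48, 125, 135], [38, 38, 182], [26, 19, 191], [47, 85, 75], [120, 14, 18], [15, 49, 21], [18, 159, 64], [18, 173, 164], [19, 171, 183], [18, 172, 162], [18, 173, 127], [21, 143, 68], [44, 69, 118], [28, 21, 195], [43, 62, 164], [49, 155, 125], [48, 155, 125], [49, 155, 125]]
standpx [[186.0, 17.200000762939453], [411.3999938964844, 15.399999618530273], [393.8999938964844, 185.0], [199.10000610351562, 185.0]]
platepx [[234.60000610351562, 46.79999923706055], [361.8999938964844, 48.400001525878906], [354.20001220703125, 146.0], [237.39999389648438, 146.0]]
stand [546.6   2.5  -5.8] 0.2581 err 0.35
plate pnp rel [ 0.2  0.8 14.2] yaw -0.0101 tilt 0.041 err 0.45
plate corners rel (z27) [[65.1, 84.2], [62.4, -83.7], [-64.2, -82.0], [-63.5, 85.6]] mean [-0.  1.]
corners at z27 [[66.4, 85.1], [63.2, -84.8], [-64.6, -83.1], [-64.1, 86.6]]
[[np.float64(271.5), np.float64(86.5)]] [[16.5, 36.1]]
[[np.float64(322.5), np.float64(87.0)]] [[15.5, -34.2]]
[ 0.26709549 -0.33421402  0.09529108]
```

Holes are within 1–2 mm of the pins, but the PnP tilt at this range is too noisy to trust (0.04). I'll take a closer look.

```bash
python3 -m inch '[1,0.3,-3,0,0,0,1, 2,0.5,-6,0,0,0,1, 3,0.8,-9,0,0,0,1, 4,1,-12,0,0,0,1, 4,1,-13,0,0,0,1]'; python3 -m inch '[0,0,0,0,0,0,1, 0,0,0,0,0,0,1, 0,0,0,0,0,0,1, 0,0,0,0,0,0,1, 0,0,0,0,0,0,1]'
python3 - <<'E'
from h import *
im,c=look("w9")
g=cv2.cvtColor(im,cv2.COLOR_BGR2HSV)
gr=cv2.inRange(g,(40,100,40),(75,255,255)); gr[245:]=0
p=quad(cv2.morphologyEx(gr,cv2.MORPH_CLOSE,np.ones((3,3)))); p=p[order(ray(c,p,27))]; print(p.round(1).tolist())
P,e=pnp(c,p,[[65,85,12],[65,-85,12],[-65,-85,12],[-65,85,12]]); print(P[:3,3].round(1),P[:3,2].round(3),e)
for z in(17,21,27):
  W=ray(c,p,z); print(z,"sides F,R,N,L",[np.linalg.norm(W[(i+1)%4]-W[i]).round(1) for i in range(4)])
E
```

```text
time: 10.6
tool_pos: [479.4, 15.0, 204.3]
tcp_rot: [-3.138, 0.001, 0.254]
contact_force: [0.1, -0.2, 0.7]
grip_width: 91.7
time: 11.1
tool_pos: [479.6, 15.0, 205.2]
tcp_rot: [-3.138, -0.0, 0.254]
contact_force: [-0.7, 0.0, 0.2]
grip_width: 91.6
[479.6  15.  205.2] [-3.138 -0.     0.254]
[[218.3000030517578, 65.0], [394.0, 65.0], [379.8999938964844, 195.0], [223.39999389648438, 195.0]]
[546.5   3.7  11.5] [-0.012 -0.004  1.   ] 0.7112654433470311
17 sides F,R,N,L [np.float64(173.6), np.float64(132.0), np.float64(173.5), np.float64(132.2)]
21 sides F,R,N,L [np.float64(171.6), np.float64(130.5), np.float64(171.4), np.float64(130.7)]
27 sides F,R,N,L [np.float64(168.6), np.float64(128.2), np.float64(168.4), np.float64(128.4)]
```

View pics/w9.png

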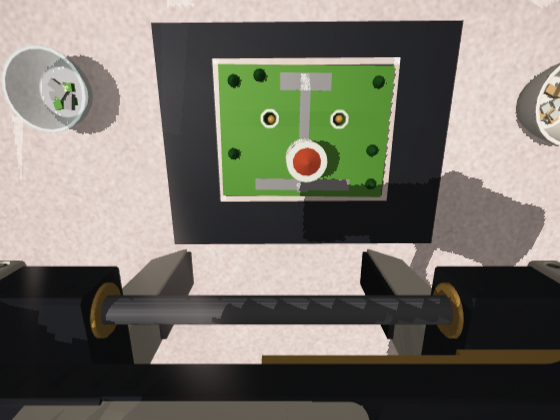

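Near and far sides measure the same length (173.6 and 173.5), tilt is about 0.012, and both pins sit centred in their holes. The plate lies flat and seated, and the hand is clear about 125 mm above the tower top.

```bash
python3 -c "
from plant import bot
print(bot.close_job(), bot.get_obs()['time'])"
```

```text
the job is handed in; nothing more can be done
the job is handed in; nothing more can be done
```

The plate is seated on both pins and I've handed the job in, at about 11 s of the 54 s allowed. I pushed its near edge with both open fingers until it was square and at the right depth. Then I pushed its left edge about 33 mm until the holes dropped over the pins, and moved the hand clear above.

**Position:** in the last picture the outline shows all round the plate, with a brass pin tip visible inside each hole. In the view before that, I measured the holes about 1–2 mm from their pins.

**Flatness:** the last close-up gave equal near and far edge lengths and a tilt of about 0.012 rad, under the 0.02 limit but with little margin. A fit from further away had said 0.041 rad; I judged that to be pixel noise and went with the closer view.

**Camera heights:** these read about 5 mm low on both stand and plate, so I compared the plate with the stand within each picture and could not check its absolute height directly.

**Contact:** sampled pushing forces were only a few newtons. Finger–tower clearance was kept by leaning the tool back. I didn't measure the bowls or loose pieces again at the end, but none looked moved in the pictures.

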